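# Square a deli box into the corner of the label station

### The arm

A 6-joint arm with a two-finger parallel gripper is mounted at the origin on a cart in front of the work surface, level with it; the furniture and walls round the work are solid. World frame = base frame: x ahead of the robot, y to its left, z up, the work surface at z = 0. Lengths are in m, angles in degrees, forces in N, time in s.
With the tool pointing down it reaches from about 0.375 to 0.9 m from the base axis. Payload 3.1 kg.
Tool frame: the origin (TCP) lies on the centre line of the jaws, within the pads' length; the fingertips stand finger_overhang ahead of it and the grasp point (between the pads) lies 5 mm behind it (finger_overhang is the distance from the TCP to the fingertips, in m); z points along the fingers, y is the line along which they close (so a half turn about z gives the same grasp; the last joint's range is limited). The gripper opens to 87 mm and grips with 3 to 60 N. Pads are 19 mm wide; open, the fingers measure 117 mm over their backs; the gripper's body (75 mm by 190 mm) begins 51 mm behind the grasp point.
Start: joints at [53.142, 30.224, 82.088, -0, 67.689, -10.227], TCP at [0.28, 0.559, 0.237] pointing down, gripper open.
Joint ranges: [-176.69, 176.69], [-43.24, 126.21], [12.49, 139.97], [-82, 262], [0, 151.66], [-163.58, 163.58]. Speed limits (degrees/s): [159.86, 159.86, 180, 180, 180, 180].

### API

Orientations are given as a 3x3 rotation matrix whose columns are the frame's x, y, z axes.
In Python, from rig import read_state, capture, calibration, hand_in, finger_overhang gives the robot as it stands.
- The arm moves only by the tool send_rows, never from a script. Its argument "plan" is a list of rows, each a list of 5 numbers: the closure in counts, from 0 (fully open) to 255 (shut), then the shift along the tool's x, y, z in m, then the turn about the tool's z in rad. A call has 1 to 20 rows; each row shifts and turns the commanded pose from where the row before left it, along the tool's axes as they then stand; what a row does not reach is not made up. A row lasts 1/12 s, in which the tool goes at most 41.7 mm and 7.16 degrees, less where a joint would pass 70% of its speed; a pose out of reach is approached as far as the arm can. A call is refused whole if a number of a shift passes 0.0417 or a number of a turn 0.125, either way. A call with a gripper value outside its range is refused whole. The fingers move at their own pace and stop on an object; the grip force is fixed at half the most. Time passes only in rows, so rows that do not move let the fingers close. It gives the time, the measured TCP pose, the force, the opening and the grip force at its end, in the units of the state.
- read_state(): the state, without advancing time (a new reading comes with each control period).
- capture(name): name is "scene" or "top" or "wrist"; returns (picture, depth): 420x560x3 uint8, blue, green, red; 420x560 float32, m along the optical axis (not along the pixel's ray), 0 where there is no reading.
- calibration(name): a dict with "fx", "fy", "cx", "cy" (pixels), "xyz" and "rotation" of the camera in the world. Camera axes: x right, y down, z forward; pixel columns grow to the right and rows downward; lengths in m; the calibration is good to about 2 mm. A picture is of the moment at which its call begins: read the wrist's pose just before it. calibration takes no time and is no camera call; for the wrist camera it gives the pose at the moment of the call.
- hand_in(): hands the job in; it is judged then, once.
The state is a dict: "time_s": time; "joint_positions": joint angles; "qvel": joint speeds; "tau": joint torques, N m; "position": TCP position; "tcp_rot": TCP orientation; "force": force on the tool from outside, world axes, zero at the start; "moment": the same for the moment, N m; "opening": opening from 0.0 (shut) to 1.0 (fully open); "grasp_force": force on a finger pad.
Only numpy, scipy, OpenCV 4.12 (cv2) and the standard library are available. Lean on these libraries where they do the work, as an engineer would, in place of code of your own. Each camera call takes 0.05 s, during which the arm holds its last target. There are 200 camera calls.

### The job

Push the boxed meal into the label station so that its long side lies flush along the metal fence and its leading end, under the hood, just rests against the hidden back stop. You cannot see how deep the stop is set, so feel for it gently: it is only held by a thumbscrew and must not be shoved out of its setting. Keep the box flat on the worktop, leave the other things standing where they are, and take the hand away.

Things in the scene. Friction and masses are not known exactly. Their poses are not given: they have to be found in the camera images.
- deli_box: the meal box: a low closed box, brown card tray with white push-on lid, 105 mm wide (its x), 160 long (its y), 46 high, 0.35 to 0.65 kg, too wide to grasp; 2 to 5 N slides it. Origin: centre of its underside, z up. It starts outside the hood, left of its mouth, a long side towards the fence, turned up to 0.4 rad from it. Its two ends are alike.
- lid_top (a point): centre of the box's lid, 46 mm above its underside. The lid (105 x 160 mm, the top 16 mm of the box) stands 3 mm proud of the tray all round, so the lid's edge is what touches the fence, the stop and an upright finger. Same axes as the box.
- label_station: the fixed label station: an aluminium fence with a grey hood at its right end. Origin: on the worktop, in the plane of the fence's face, at the hood's mouth. x points level into the fence, away from the robot; y along the fence, away from the hood, to the robot's left; z up. Fence face: plane x = 0, y -0.11 to +0.22, 54 mm high. Box goes in towards -y.
- hood_mouth (a point): middle of the hood's open mouth, 65 mm in front of the fence face, 28 mm up. Same axes as the station. The hood runs 116 mm from the mouth towards -y; inside 130 mm wide (from the fence face) and 56 high; outer wall 6 mm thick; roof 62 mm high, round label-roll cover on it 98 mm high, 49 to 101 mm behind the mouth.
- stop_zone (a point): point on the worktop under the hood, 50 mm inside the mouth and 52 mm before the fence; not the stop itself. The back stop, out of sight, is an upright plate square to the fence, 90 mm wide, 6 to 42 mm up; its face is 25 to 75 mm inside the mouth, different each time and not measured. It stands firm to about 35 N, slips above that and stays where it slips to.
- mill: bystander: the wooden pepper mill, 58 mm across, 160 high; origin at the centre of its underside
- spice_jar: bystander: a clear spice jar with a white cap, 44 mm across, 109 high; origin at the centre of its underside
- timer: bystander: a white kitchen timer lying flat, 78 x 52 x 14 mm; origin at the centre of its underside
- china_bowl: bystander: a white china bowl, 100 mm across, 48 high; origin at the centre of its underside
- sauce_jar: bystander: a glass jar with a red lid, 59 mm across, 86 high; origin at the centre of its underside

How it is judged:
By the outcome, as a careful person would: the job done as asked, in the order asked, and still so for the second after the job is handed in, with the robot touching nothing.
It also fails if it takes over 72 s, if anything falls off the work surface, if the arm or the gripper's body presses on something with over 40 N, if the wrist force passes 120 N, or if a joint passes its speed limit or range.

## Working session

There is one attempt and no reset: what is moved stays moved. The work goes in short steps, Python scripts to look and compute and a tool call to move; the robot and the scene stay as the last step left them, time stands still between calls to the robot, and variables do not carry over. Pictures are saved under pics/ and viewed, at most 10 in all, crops included, and the job is handed in when it is done.

Besides the shell and the picture viewer there is one more tool, called after "Emit:" by a JSON object that holds its "method" and its "body". send_rows: Moves the arm, as the interface text tells. Its arguments: {"type":"object","properties":{"plan":{"type":"array","items":{"type":"array","items":{"type":"number"}}}},"required":["plan"]}

```bash
ls; mkdir -p pics; python3 - <<'E'
from rig import *
import cv2,numpy as np
s=read_state();print({k:np.round(v,3).tolist() for k,v in s.items()});print(finger_overhang if not callable(finger_overhang) else finger_overhang())
for n in("scene","top"):
    p,d=capture(n);cv2.imwrite(f"pics/{n}0.png",p);np.save(f"pics/{n}0.npy",d)
    print(n,{k:np.round(v,4).tolist() for k,v in calibration(n).items()})
E
```

```text
pics
{'time_s': 0.0, 'joint_positions': [53.142, 30.279, 82.158, -0.0, 67.689, -10.226], 'qvel': [-0.058, -0.054, 0.034, -0.011, 0.078, -0.095], 'tau': [0.001, -44.005, -17.659, 0.063, 0.058, -0.0], 'position': [0.28, 0.558, 0.236], 'tcp_rot': [[-0.894, 0.448, -0.001], [0.448, 0.894, -0.002], [0.0, -0.002, -1.0]], 'force': [0.84, -0.125, -0.599], 'moment': [0.008, -0.026, -0.017], 'grasp_force': 0.0, 'opening': 1.0}
0.014
scene {'fx': 471.3634, 'fy': 471.3634, 'cx': 289.4892, 'cy': 219.1036, 'xyz': [-0.4181, -0.828, 1.1128], 'rotation': [[0.6513, -0.4915, 0.5782], [-0.7586, -0.4041, 0.5111], [-0.0175, -0.7715, -0.636]]}
top {'fx': 393.315, 'fy': 393.315, 'cx': 277.5841, 'cy': 211.4244, 'xyz': [0.3467, -0.0022, 1.2958], 'rotation': [[-0.0067, -0.9877, 0.1565], [-1.0, 0.0061, -0.0048], [0.0038, -0.1565, -0.9877]]}
```

View pics/top0.png

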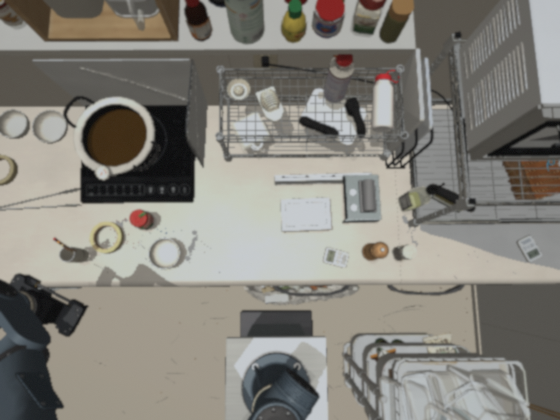

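View pics/scene0.png

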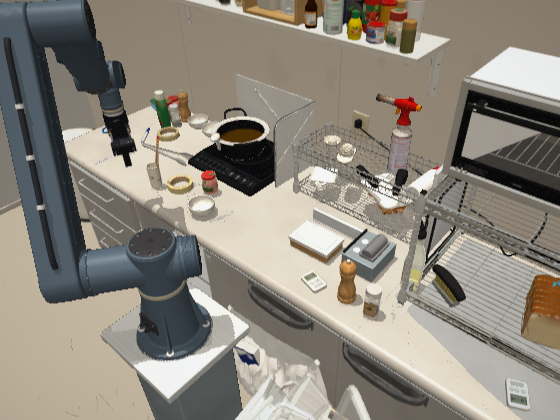

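The top view shows the box lid at about (282–330, 198–231), the fence at (275–345, 178), the hood at (345–381, 175–221), the timer at (336,257), the mill at (375,250) and the spice jar at (405,252). The bowl at (167,253) is well to the left. Next I'll measure these.

```bash
cat > h.py <<'E'
import numpy as np,cv2
def cloud(d,c):
    v,u=np.mgrid[:d.shape[0],:d.shape[1]]
    P=np.stack([(u-c["cx"])/c["fx"]*d,(v-c["cy"])/c["fy"]*d,d],-1)
    return P@np.array(c["rotation"]).T+np.array(c["xyz"])
def big(m):
    n,l,s,_=cv2.connectedComponentsWithStats(m.astype(np.uint8),connectivity=4)
    return l==1+np.argmax(s[1:,4])
E
python3 - <<'E'
from h import *; from rig import calibration
for n in("top","scene"):
    d=np.load(f"pics/{n}0.npy");c=calibration(n);P=cloud(d,c);X,Y,Z=np.moveaxis(P,-1,0)
    roi=(d>0)&(X>.36)&(X<.8)&(Y>-.36)&(Y<.12)
    print(n,"table z",np.median(Z[roi&(abs(Z)<.01)]))
    m=roi&(Z>.036)&(Z<.056)&(X<.62)&(Y>-.2)&(Y<.1);m=big(m)
    r=cv2.minAreaRect(P[m][:,:2].astype(np.float32));print("lid",r,np.median(Z[m]),m.sum(),cv2.boxPoints(r).round(4).tolist())
    for nm,lo,hi,yr,xr in(("fence",.045,.062,(-.17,.1),(.6,.75)),("hood",.057,.068,(-.36,-.1),(.45,.75)),("roll",.08,.105,(-.36,-.1),(.5,.75)),("timer",.009,.02,(-.2,-.05),(.36,.48)),("mill",.03,.17,(-.29,-.19),(.36,.5)),("spice",.03,.12,(-.4,-.29),(.3,.5))):
        m=roi&(Z>lo)&(Z<hi)&(Y>yr[0])&(Y<yr[1])&(X>xr[0])&(X<xr[1])
        if m.sum()<5: print(nm,m.sum());continue
        r=cv2.minAreaRect(P[big(m)][:,:2].astype(np.float32));Q=P[big(m)];print(nm,np.round(r[0],4),np.round(r[1],4),round(r[2],2),"zmax",Q[:,2].max().round(4),"x",Q[:,0].min().round(4),Q[:,0].max().round(4),"y",Q[:,1].min().round(4),Q[:,1].max().round(4))
E
python3 - <<'E'
import cv2
a=cv2.imread("pics/top0.png")[160:275,255:425];b=cv2.imread("pics/scene0.png")[195:325,280:410]
import numpy as np
a=cv2.resize(a,(400*170//170,270),interpolation=2);b=cv2.resize(b,(390,390),interpolation=2)
o=np.zeros((390,800,3),np.uint8);o[:270,:400]=a;o[:,405:795]=b;cv2.imwrite("pics/crop.png",o)
E
```

```text
top table z -0.0005971109071954972
lid ((0.5368434190750122, -0.09774445742368698), (0.10567181557416916, 0.15990446507930756), 2.3016462326049805) 0.04589805060011076 1607 [[0.48080000281333923, -0.019999999552965164], [0.48730000853538513, -0.17980000376701355], [0.5928000211715698, -0.17550000548362732], [0.5863999724388123, -0.015699999406933784]]
fence [ 0.6507 -0.0833] [0.014  0.1721] 1.38 zmax 0.0601 x 0.6419 0.6575 y -0.1695 0.0026
hood [ 0.587  -0.2784] [0.1477 0.1137] 0.17 zmax 0.0679 x 0.5131 0.6607 y -0.3354 -0.2215
roll [ 0.59   -0.2929] [0.1006 0.039 ] 1.26 zmax 0.103 x 0.5398 0.6401 y -0.3132 -0.2727
timer [ 0.4023 -0.1817] [0.0479 0.0524] 76.41 zmax 0.019 x 0.3732 0.4316 y -0.2 -0.1548
mill [ 0.4163 -0.2866] [0.0315 0.0063] 1.05 zmax 0.0662 x 0.4006 0.4321 y -0.2899 -0.2835
spice [ 0.4154 -0.3037] [0.0526 0.0291] 8.79 zmax 0.1187 x 0.3906 0.4421 y -0.3218 -0.2902
scene table z -0.0009851658590509516
lid ((0.5367389917373657, -0.10186303406953812), (0.11180289089679718, 0.1645032912492752), 0.770427942276001) 0.04536128060391065 1048 [[0.4796999990940094, -0.020400000736117363], [0.48190000653266907, -0.18490000069141388], [0.5936999917030334, -0.1834000051021576], [0.5914999842643738, -0.01889999955892563]]
fence [ 0.6515 -0.0869] [0.0201 0.1641] 1.25 zmax 0.0565 x 0.6402 0.6622 y -0.169 -0.0049
hood [ 0.5877 -0.2821] [0.1518 0.1163] 0.29 zmax 0.0679 x 0.5116 0.6635 y -0.3404 -0.2236
roll [ 0.5891 -0.2984] [0.0408 0.1038] 89.13 zmax 0.1013 x 0.5371 0.6412 y -0.3186 -0.2777
timer [ 0.4036 -0.1817] [0.0393 0.0555] 85.04 zmax 0.0173 x 0.3742 0.4322 y -0.2 -0.1605
mill 0
spice [ 0.4061 -0.3222] [0.0352 0.0517] 37.42 zmax 0.1197 x 0.3879 0.4356 y -0.3412 -0.2912
```

View pics/crop.png

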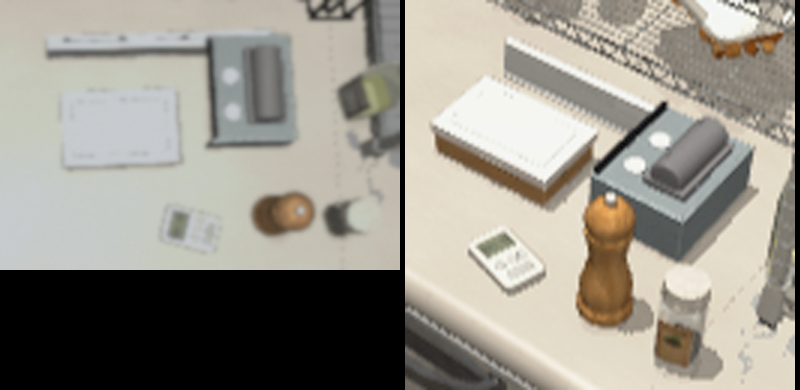

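The crop shows the white lid nearly square to the fence, with the hood mouth's dark edge to its right. The timer and mill stand clear, nearer the robot. I'll fit the fence, hood and mill more closely and check the basket's clearance.

```bash
python3 - <<'E'
from h import *; from rig import calibration
for n in("top","scene"):
    d=np.load(f"pics/{n}0.npy");c=calibration(n);P=cloud(d,c);X,Y,Z=np.moveaxis(P,-1,0);ok=d>0
    m=ok&(Z>.048)&(Z<.060)&(X>.63)&(X<.675)&(Y>-.2)&(Y<.02)
    v=cv2.fitLine(P[m][:,:2].astype(np.float32),cv2.DIST_HUBER,0,.01,.01).ravel();print(n,"fence top line deg",np.degrees(np.arctan2(v[0]*np.sign(v[1]),abs(v[1]))).round(2),"x@y=-.1",(v[2]+v[0]/v[1]*(-.1-v[3])).round(4),m.sum())
    m=ok&(Z>.01)&(Z<.045)&(X>.62)&(X<.675)&(Y>-.2)&(Y<0.0)
    if m.sum()>20: Q=P[m];A=np.c_[Q[:,1],np.ones(len(Q))];print(" face fit",np.linalg.lstsq(A,Q[:,0],rcond=None)[0],np.percentile(Q[:,0],[5,25,50,75,95]).round(4))
    m=ok&(Z>.057)&(Z<.068)&(X>.51)&(X<.67)&(Y>-.36)&(Y<-.2)
    b=[];
    for x0 in np.arange(.52,.65,.01):
        q=m&(X>x0)&(X<x0+.01)
        if q.sum(): b.append((x0+.005,Y[q].max()))
    b=np.array(b);print(" mouth edge slope/offset",np.polyfit(b[:,0]-.58,b[:,1],1).round(4))
    b=[(y0+.005,X[m&(Y>y0)&(Y<y0+.01)].min()) for y0 in np.arange(-.33,-.23,.01) if (m&(Y>y0)&(Y<y0+.01)).any()]
    b=np.array(b);print(" hood front slope",np.polyfit(b[:,0]+.28,b[:,1],1).round(4))
    m=ok&(Z>.03)&(Z<.17)&(X>.36)&(X<.5)&(Y>-.3)&(Y<-.19)
    if m.sum(): print(" mill",np.median(P[m],0),P[m].min(0),P[m].max(0))
    m=ok&(Z>.04)&(X>.67)&(X<.9)&(Y>-.25)&(Y<.15)
    if m.sum(): print(" basket xmin",np.percentile(X[m],[0,1,5]),P[m].min(0),P[m].max(0))
E
```

```text
top fence top line deg -1.26 x@y=-.1 0.6505 224
 face fit [-0.02664908  0.64300338] [0.6431 0.6445 0.6454 0.6464 0.6482]
 mouth edge slope/offset [ 0.0107 -0.2193]
 hood front slope [-0.0382  0.5143]
 mill [ 0.41364062 -0.29184716  0.11175848] [ 0.39334717 -0.29996819  0.03114183] [ 0.43851621 -0.28345963  0.14996917]
 basket xmin [0.72709969 0.73433878 0.74725168] [ 0.72709969 -0.24990081  0.04000372] [0.89994838 0.1499976  0.75364109]
scene fence top line deg -1.48 x@y=-.1 0.6501 151
 face fit [-0.02029525  0.64517392] [0.6431 0.6453 0.6472 0.6491 0.6519]
 mouth edge slope/offset [ 0.0326 -0.2257]
 hood front slope [-0.0013  0.5135]
 mill [ 0.40339013 -0.2973174   0.12453911] [ 0.39552845 -0.29930635  0.03491164] [ 0.42596242 -0.29110945  0.14687524]
 basket xmin [0.71622835 0.73314625 0.73834128] [ 0.71622835 -0.24997786  0.04000567] [0.89999015 0.14997834 0.7483119 ]
```

Emit:
{"method": "send_rows", "body": {"plan": [[0, 0, 0, 0, -0.0974], [0, 0, 0, 0, -0.0974], [0, 0, 0, 0, -0.0974], [0, 0, 0, 0, -0.0974], [0, 0, 0, 0, -0.0974], [0, -0.0107, -0.036, 0, 0], [0, -0.0107, -0.036, 0, 0], [0, -0.0107, -0.036, 0, 0], [0, -0.0107, -0.036, 0, 0], [0, -0.0107, -0.036, 0, 0], [0, -0.0107, -0.036, 0, 0], [0, -0.0107, -0.036, 0, 0], [0, -0.0107, -0.036, 0, 0], [0, -0.0107, -0.036, 0, 0], [0, -0.0107, -0.036, 0, 0], [0, -0.0107, -0.036, 0, 0], [0, -0.0107, -0.036, 0, 0], [0, -0.0107, -0.036, 0, 0], [0, -0.0107, -0.036, 0, 0], [0, -0.0107, -0.036, 0, 0]]}}

```text
time_s: 1.77
position: [0.4525, 0.0206, 0.2364]
tcp_rot: [[-1.0, -0.022, -0.0], [-0.022, 1.0, 0.0], [0.0, 0.0, -1.0]]
force: [0.7, 0.1, 0.0]
opening: 0.996
grasp_force: 0.0
```

Emit:
{"method": "send_rows", "body": {"plan": [[0, 0.001, -0.03, 0, 0], [0, 0.001, -0.03, 0, 0], [0, 0.001, -0.03, 0, 0], [0, 0.001, -0.029, 0, 0], [0, 0, 0, 0.03, 0], [0, 0, 0, 0.03, 0], [0, 0, 0, 0.03, 0], [0, 0, 0, 0.03, 0], [0, 0, 0, 0.03, 0], [0, 0, 0, 0.03, 0], [0, 0, 0, 0.01, 0], [0, 0, 0, 0.01, 0], [0, 0, 0, 0, 0], [0, 0, 0, 0, 0]]}}

```text
time_s: 2.93
position: [0.4513, -0.0967, 0.0364]
tcp_rot: [[-1.0, -0.022, -0.0], [-0.022, 1.0, 0.0], [0.0, 0.0, -1.0]]
force: [0.8, -0.7, 0.4]
opening: 1.001
grasp_force: 0.0
```

Emit:
{"method": "send_rows", "body": {"plan": [[0, -0.004, 0, 0, 0], [0, -0.004, 0, 0, 0], [0, -0.004, 0, 0, 0], [0, -0.004, 0, 0, 0], [0, -0.003, 0, 0, 0], [0, -0.003, 0, 0, 0], [0, -0.003, 0, 0, 0], [0, -0.003, 0, 0, 0], [0, -0.003, 0, 0, 0], [0, -0.003, 0, 0, 0], [0, -0.003, 0, 0, 0], [0, -0.003, 0, 0, 0], [0, -0.003, 0, 0, 0], [0, -0.003, 0, 0, 0], [0, -0.003, 0, 0, 0], [0, -0.003, 0, 0, 0], [0, -0.003, 0, 0, 0], [0, -0.003, 0, 0, 0], [0, -0.003, 0, 0, 0], [0, -0.003, 0, 0, 0]]}}

```text
time_s: 4.6
position: [0.5121, -0.0941, 0.0363]
tcp_rot: [[-1.0, -0.022, -0.007], [-0.022, 1.0, 0.002], [0.007, 0.003, -1.0]]
force: [-5.5, 0.1, 5.8]
opening: 1.002
grasp_force: 3.0
```

Emit:
{"method": "send_rows", "body": {"plan": [[0, -0.001, 0, 0, 0], [0, -0.001, 0, 0, 0], [0, -0.001, 0, 0, 0], [0, -0.001, 0, 0, 0], [0, 0, 0, 0, 0]]}}

```text
time_s: 5.02
position: [0.5188, -0.0948, 0.0363]
tcp_rot: [[-1.0, -0.022, -0.001], [-0.022, 1.0, 0.001], [0.001, 0.001, -1.0]]
force: [-2.4, 1.0, -0.3]
opening: 1.006
grasp_force: 1.5
```

Emit:
{"method": "send_rows", "body": {"plan": [[0, -0.001, 0, 0, 0], [0, -0.001, 0, 0, 0], [0, -0.001, 0, 0, 0], [0, -0.001, 0, 0, 0], [0, -0.001, 0, 0, 0], [0, -0.001, 0, 0, 0], [0, -0.001, 0, 0, 0], [0, 0, 0, 0, 0]]}}

```text
time_s: 5.68
position: [0.5267, -0.0952, 0.0366]
tcp_rot: [[-1.0, -0.022, 0.001], [-0.022, 1.0, -0.0], [-0.001, -0.0, -1.0]]
force: [-2.4, -0.5, -1.4]
opening: 1.003
grasp_force: 0.8
```

Emit:
{"method": "send_rows", "body": {"plan": [[0, -0.001, 0, 0, 0], [0, -0.001, 0, 0, 0], [0, -0.001, 0, 0, 0], [0, 0, 0, 0, 0]]}}

```text
time_s: 6.02
position: [0.5294, -0.095, 0.0366]
tcp_rot: [[-1.0, -0.022, 0.0], [-0.022, 1.0, -0.0], [-0.0, -0.0, -1.0]]
force: [-0.9, -0.9, 0.2]
opening: 1.001
grasp_force: 1.1
```

Emit:
{"method": "send_rows", "body": {"plan": [[0, -0.001, 0, 0, 0], [0, -0.001, 0, 0, 0], [0, 0, 0, 0, 0]]}}

```text
time_s: 6.27
position: [0.5312, -0.0948, 0.0366]
tcp_rot: [[-1.0, -0.022, -0.0], [-0.022, 1.0, 0.0], [0.0, 0.0, -1.0]]
force: [-3.0, 0.2, 0.8]
opening: 1.005
grasp_force: 1.4
```

Emit:
{"method": "send_rows", "body": {"plan": [[0, -0.001, 0, 0, 0], [0, -0.001, 0, 0, 0], [0, 0, 0, 0, 0]]}}

```text
time_s: 6.52
position: [0.5313, -0.0948, 0.0366]
tcp_rot: [[-1.0, -0.023, -0.004], [-0.023, 1.0, 0.001], [0.004, 0.001, -1.0]]
force: [-7.2, -2.7, 3.3]
opening: 0.999
grasp_force: 3.5
```

```bash
cat > look.py <<'E'
from h import *; from rig import *
import sys
n=sys.argv[1]
P0,d=capture(n);c=calibration(n);cv2.imwrite(f"pics/{n}_{sys.argv[2]}.png",P0);P=cloud(d,c);X,Y,Z=np.moveaxis(P,-1,0)
m=big((d>0)&(Z>.038)&(Z<.052)&(X>.5)&(X<.64)&(Y>-.22)&(Y<.1))
r=cv2.minAreaRect(P[m][:,:2].astype(np.float32));print(n,"lid",np.round(r[0],4),np.round(r[1],4),r[2],m.sum())
E
python3 look.py scene a; python3 look.py top a
```

```text
scene lid [ 0.5894 -0.1667] [0.1028 0.0356] 5.979390621185303 191
top lid [ 0.6218 -0.036 ] [0.0389 0.0351] 89.08902740478516 101
```

Emit:
{"method": "send_rows", "body": {"plan": [[0, -0.001, 0, 0, 0], [0, -0.001, 0, 0, 0], [0, 0, 0, 0, 0], [0, 0.01, 0, 0, 0], [0, 0.02, 0, 0, 0], [0, 0, 0, -0.03, 0], [0, 0, 0, -0.03, 0], [0, 0, 0, -0.03, 0], [0, 0, 0.04, 0, 0], [0, 0, 0.04, 0, 0], [0, 0, 0.04, 0, 0], [0, 0, 0.04, 0, 0], [0, 0, 0, 0, 0], [0, 0, 0, 0, 0]]}}

```text
time_s: 7.78
position: [0.5031, 0.0667, 0.1272]
tcp_rot: [[-1.0, -0.027, 0.004], [-0.027, 1.0, -0.0], [-0.004, -0.0, -1.0]]
force: [-0.4, 0.1, 0.4]
opening: 1.0
grasp_force: 0.0
```

```bash
python3 look.py scene b; python3 look.py top b; python3 -c "
from rig import *;print(read_state()['joint_positions'])"
```

```text
scene lid [ 0.5885 -0.1012] [0.1025 0.1633] 0.5234773755073547 905
top lid [ 0.5897 -0.0975] [0.1008 0.1612] 0.5256661772727966 1434
[-5.36342110e+00  3.09346119e+01  1.04796498e+02 -1.14788812e-02
  4.40824014e+01 -9.66590455e+01]
```

Emit:
{"method": "send_rows", "body": {"plan": [[108, 0, 0, 0, 0.1208], [108, 0, 0, 0, 0.1208], [108, 0, 0, 0, 0.1208], [108, 0, 0, 0, 0.1208], [108, 0, 0, 0, 0.1208], [108, 0, 0, 0, 0.1208], [108, 0, 0, 0, 0.1208], [108, 0, 0, 0, 0.1208], [108, 0, 0, 0, 0.1208], [108, 0, 0, 0, 0.1208], [108, 0, 0, 0, 0.1208], [108, 0, 0, 0, 0.1208], [108, 0, 0, 0, 0.1208], [108, -0.016, 0.027, 0, 0], [108, -0.016, 0.027, 0, 0], [108, -0.016, 0.027, 0, 0], [108, 0, 0, 0, 0], [108, 0, 0, 0, 0]]}}

```text
time_s: 9.38
position: [0.586, 0.0151, 0.1266]
tcp_rot: [[-0.018, 1.0, 0.003], [1.0, 0.018, -0.001], [-0.001, 0.003, -1.0]]
force: [-1.3, 0.5, -1.0]
opening: 0.572
grasp_force: 0.0
```

Emit:
{"method": "send_rows", "body": {"plan": [[108, 0, 0, 0.03, 0], [108, 0, 0, 0.03, 0], [108, 0, 0, 0.02, 0], [108, 0, 0, 0.01, 0], [108, 0, 0, 0, 0.004], [108, 0, 0, 0, 0], [108, -0.004, 0, 0, 0], [108, -0.004, 0, 0, 0], [108, -0.004, 0, 0, 0], [108, -0.004, 0, 0, 0], [108, -0.002, 0, 0, 0], [108, -0.002, 0, 0, 0], [108, -0.002, 0, 0, 0], [108, -0.002, 0, 0, 0], [108, 0, 0, 0, 0], [108, 0, 0, 0, 0]]}}

```text
time_s: 10.72
position: [0.5841, -0.0057, 0.0365]
tcp_rot: [[-0.018, 1.0, -0.0], [1.0, 0.018, 0.0], [0.0, -0.0, -1.0]]
force: [-0.5, -0.3, 0.2]
opening: 0.573
grasp_force: 0.0
```

Emit:
{"method": "send_rows", "body": {"plan": [[108, -0.001, 0, 0, -0.006], [108, -0.002, 0, 0, 0], [108, -0.002, 0, 0, 0], [108, -0.002, 0, 0, 0], [108, -0.002, 0, 0, 0], [108, -0.002, 0, 0, 0], [108, -0.002, 0, 0, 0], [108, -0.002, 0, 0, 0], [108, -0.002, 0, 0, 0], [108, -0.002, 0, 0, 0], [108, -0.002, 0, 0, 0], [108, -0.002, 0, 0, 0], [108, -0.002, 0, 0, 0], [108, -0.002, 0, 0, 0], [108, -0.002, 0, 0, 0], [108, -0.002, 0, 0, 0], [108, -0.002, 0, 0, 0], [108, -0.002, 0, 0, 0], [108, -0.002, 0, 0, 0], [108, -0.002, 0, 0, 0]]}}

```text
time_s: 12.38
position: [0.5849, -0.0448, 0.0365]
tcp_rot: [[-0.025, 1.0, -0.0], [1.0, 0.025, 0.0], [0.0, -0.0, -1.0]]
force: [-2.1, 3.6, -0.1]
opening: 0.579
grasp_force: 2.0
```

Emit:
{"method": "send_rows", "body": {"plan": [[108, -0.002, 0, 0, 0], [108, -0.002, 0, 0, 0], [108, -0.002, 0, 0, 0], [108, -0.002, 0, 0, 0], [108, -0.002, 0, 0, 0], [108, -0.002, 0, 0, 0], [108, -0.002, 0, 0, 0], [108, -0.001, 0, 0, 0], [108, -0.001, 0, 0, 0], [108, 0, 0, 0, 0]]}}

```text
time_s: 13.22
position: [0.5853, -0.0609, 0.0365]
tcp_rot: [[-0.025, 1.0, -0.0], [1.0, 0.025, -0.0], [-0.0, -0.0, -1.0]]
force: [-3.0, 2.6, -1.4]
opening: 0.576
grasp_force: 1.5
```

```bash
python3 look.py scene c; python3 -c "
import cv2
a=cv2.imread('pics/scene_c.png')[190:330,270:430];cv2.imwrite('pics/sc_crop.png',cv2.resize(a,(640,560),interpolation=2))"
```

```text
scene lid [ 0.5887 -0.1345] [0.1489 0.1025] 89.95214080810547 790
```

View pics/sc_crop.png

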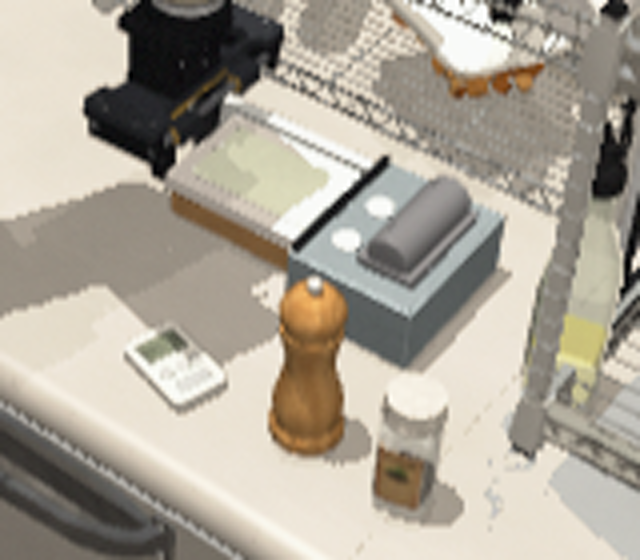

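The box is entering the hood with its far side along the fence, and the mill, jar and timer (crop at (175,365)) are untouched. I'll close in and start feeling for the stop.

Emit:
{"method": "send_rows", "body": {"plan": [[108, -0.002, 0, 0, 0], [108, -0.002, 0, 0, 0], [108, -0.002, 0, 0, 0], [108, -0.002, 0, 0, 0], [108, -0.002, 0, 0, 0], [108, -0.001, 0, 0, 0], [108, -0.001, 0, 0, 0], [108, -0.001, 0, 0, 0], [108, -0.001, 0, 0, 0], [108, 0, 0, 0, 0]]}}

```text
time_s: 14.1
position: [0.5858, -0.0749, 0.0365]
tcp_rot: [[-0.025, 1.0, -0.0], [1.0, 0.025, -0.0], [-0.0, -0.0, -1.0]]
force: [-3.3, 3.2, -0.6]
opening: 0.577
grasp_force: 1.6
```

Emit:
{"method": "send_rows", "body": {"plan": [[108, -0.001, 0, 0, 0], [108, -0.001, 0, 0, 0], [108, -0.001, 0, 0, 0], [108, -0.001, 0, 0, 0], [108, 0, 0, 0, 0]]}}

```text
time_s: 14.52
position: [0.5859, -0.0789, 0.0365]
tcp_rot: [[-0.025, 1.0, -0.0], [1.0, 0.025, -0.0], [-0.0, -0.0, -1.0]]
force: [-2.6, 3.1, -0.3]
opening: 0.574
grasp_force: 1.8
```

Emit:
{"method": "send_rows", "body": {"plan": [[108, -0.001, 0, 0, 0], [108, -0.001, 0, 0, 0], [108, -0.001, 0, 0, 0], [108, -0.001, 0, 0, 0], [108, 0, 0, 0, 0]]}}

```text
time_s: 14.93
position: [0.5859, -0.0829, 0.0365]
tcp_rot: [[-0.025, 1.0, -0.0], [1.0, 0.025, -0.0], [-0.0, -0.0, -1.0]]
force: [-2.5, 4.0, -0.7]
opening: 0.576
grasp_force: 1.8
```

Emit:
{"method": "send_rows", "body": {"plan": [[108, -0.001, 0, 0, 0], [108, -0.001, 0, 0, 0], [108, -0.001, 0, 0, 0], [108, -0.001, 0, 0, 0], [108, 0, 0, 0, 0]]}}

```text
time_s: 15.35
position: [0.586, -0.0846, 0.0366]
tcp_rot: [[-0.023, 1.0, -0.0], [1.0, 0.023, 0.003], [0.003, -0.0, -1.0]]
force: [-1.6, 10.0, 0.1]
opening: 0.577
grasp_force: 5.4
```

Emit:
{"method": "send_rows", "body": {"plan": [[108, -0.001, 0, 0, 0], [108, 0, 0, 0, 0], [108, 0, 0, 0, 0]]}}

```text
time_s: 15.6
position: [0.5859, -0.0846, 0.0366]
tcp_rot: [[-0.023, 1.0, -0.001], [1.0, 0.023, 0.004], [0.004, -0.0, -1.0]]
force: [-0.5, 12.8, 0.3]
opening: 0.575
grasp_force: 6.7
```

Emit:
{"method": "send_rows", "body": {"plan": [[108, 0.004, 0, 0, 0], [108, 0.01, 0, 0, 0], [108, 0.026, 0, 0, 0], [108, 0, 0, -0.03, 0], [108, 0, 0, -0.03, 0], [108, 0, 0, -0.03, 0], [0, 0, 0, 0, -0.1208], [0, 0, 0, 0, -0.1208], [0, 0, 0, 0, -0.1208], [0, 0, 0, 0, -0.1208], [0, 0, 0, 0, -0.1208], [0, 0, 0, 0, -0.1208], [0, 0, 0, 0, -0.1208], [0, 0, 0, 0, -0.1208], [0, 0, 0, 0, -0.1208], [0, 0, 0, 0, -0.1208], [0, 0, 0, 0, -0.1208], [0, 0, 0, 0, -0.1208], [0, 0, 0, 0, -0.1208], [0, 0, 0, 0, 0]]}}

```text
time_s: 17.27
position: [0.587, -0.0487, 0.1274]
tcp_rot: [[-1.0, -0.027, 0.004], [-0.027, 1.0, -0.002], [-0.004, -0.003, -1.0]]
force: [0.6, 0.6, 0.5]
opening: 1.001
grasp_force: 0.0
```

Emit:
{"method": "send_rows", "body": {"plan": [[0, 0.027, 0, 0, 0], [0, 0.027, 0, 0, 0], [0, 0.026, 0, 0, 0], [0, 0, -0.032, 0, 0], [0, 0, -0.032, 0, 0], [0, 0, -0.03, 0, 0], [0, 0, 0, 0, 0], [0, 0, 0, 0, 0]]}}

```text
time_s: 17.93
position: [0.5088, -0.146, 0.1271]
tcp_rot: [[-1.0, -0.019, 0.003], [-0.019, 1.0, -0.002], [-0.003, -0.002, -1.0]]
force: [0.8, 0.8, 0.2]
opening: 1.001
grasp_force: 0.0
```

```bash
python3 look.py scene d; python3 look.py top d; python3 -c "
import cv2,numpy as np
a=cv2.imread('pics/scene_d.png')[200:310,280:400];b=cv2.imread('pics/top_d.png')[165:265,270:390]
o=np.hstack([cv2.resize(a,(400,400),interpolation=2),cv2.resize(b,(400,400),interpolation=2)]);cv2.imwrite('pics/d_crop.png',o)"
```

```text
scene lid [ 0.5884 -0.1532] [0.1006 0.1139] 2.270855665206909 505
top lid [ 0.6054 -0.1152] [0.0427 0.0679] 88.14070129394531 181
```

View pics/d_crop.png

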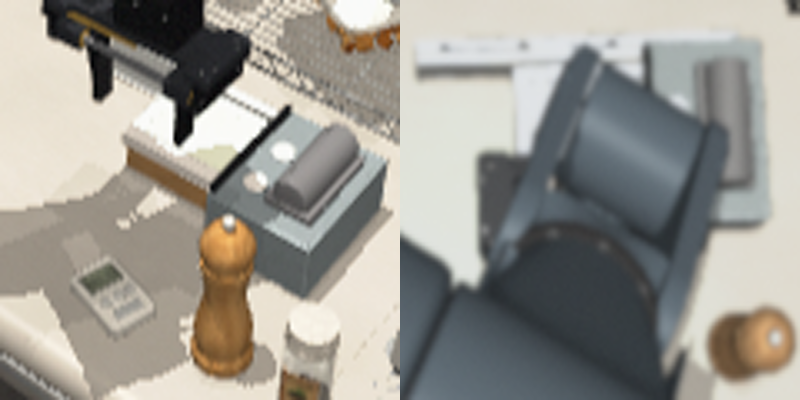

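The box sits under the hood along the fence with nothing disturbed. I'll give it a light nudge on the near side to make sure it is flush.

Emit:
{"method": "send_rows", "body": {"plan": [[0, 0, 0.004, 0.03, -0.003], [0, 0, 0, 0.03, 0], [0, 0, 0, 0.02, 0], [0, 0, 0, 0.01, 0], [0, 0, 0, 0, 0], [0, -0.004, 0, 0, 0], [0, -0.004, 0, 0, 0], [0, -0.004, 0, 0, 0], [0, -0.004, 0, 0, 0], [0, -0.002, 0, 0, 0], [0, -0.001, 0, 0, 0], [0, -0.001, 0, 0, 0], [0, 0, 0, 0, 0], [0, 0, 0, 0, 0]]}}

```text
time_s: 19.2
position: [0.5272, -0.139, 0.0366]
tcp_rot: [[-1.0, -0.027, -0.0], [-0.027, 1.0, 0.0], [0.0, 0.0, -1.0]]
force: [0.2, -0.0, -0.5]
opening: 1.004
grasp_force: 0.0
```

Emit:
{"method": "send_rows", "body": {"plan": [[0, -0.001, 0, 0, 0], [0, -0.001, 0, 0, 0], [0, -0.001, 0, 0, 0], [0, 0, 0, 0, 0]]}}

```text
time_s: 19.53
position: [0.5307, -0.139, 0.0365]
tcp_rot: [[-1.0, -0.027, 0.0], [-0.027, 1.0, -0.0], [-0.0, -0.0, -1.0]]
force: [-0.0, -0.1, -1.6]
opening: 0.998
grasp_force: 0.0
```

Emit:
{"method": "send_rows", "body": {"plan": [[0, -0.001, 0, 0, 0], [0, -0.001, 0, 0, 0], [0, -0.001, 0, 0, 0], [0, 0, 0, 0, 0]]}}

```text
time_s: 19.87
position: [0.532, -0.1387, 0.0365]
tcp_rot: [[-1.0, -0.027, -0.003], [-0.027, 1.0, 0.001], [0.003, 0.001, -1.0]]
force: [-5.4, -2.1, 2.6]
opening: 1.004
grasp_force: 2.2
```

Emit:
{"method": "send_rows", "body": {"plan": [[0, -0.001, 0, 0, 0], [0, -0.001, 0, 0, 0], [0, 0, 0, 0, 0]]}}

```text
time_s: 20.12
position: [0.5321, -0.1387, 0.0365]
tcp_rot: [[-1.0, -0.027, -0.007], [-0.027, 1.0, 0.001], [0.007, 0.002, -1.0]]
force: [-9.1, -4.4, 5.8]
opening: 0.999
grasp_force: 4.4
```

Emit:
{"method": "send_rows", "body": {"plan": [[0, 0.006, 0, 0, 0], [0, 0.024, 0, 0, 0], [0, 0, 0, -0.03, 0], [0, 0, 0, -0.03, 0], [0, 0, 0, -0.03, 0], [108, 0, 0.035, 0, 0.1208], [108, 0, 0, 0, 0.1208], [108, 0, 0, 0, 0.1208], [108, 0, 0, 0, 0.1208], [108, 0, 0, 0, 0.1208], [108, 0, 0, 0, 0.1208], [108, 0, 0, 0, 0.1208], [108, 0, 0, 0, 0.1208], [108, 0, 0, 0, 0.1208], [108, 0, 0, 0, 0.1208], [108, 0, 0, 0, 0.1208], [108, 0, 0, 0, 0.1208], [108, 0, 0, 0, 0.1208], [108, 0.03, 0.028, 0, 0], [108, 0.03, 0.028, 0, 0]]}}

```text
time_s: 21.78
position: [0.5594, -0.0438, 0.1267]
tcp_rot: [[-0.023, 1.0, 0.001], [1.0, 0.023, 0.0], [0.0, 0.001, -1.0]]
force: [1.2, -0.1, 0.0]
opening: 0.579
grasp_force: 0.0
```

Emit:
{"method": "send_rows", "body": {"plan": [[108, 0, 0.028, 0, 0], [108, 0, 0, 0, 0], [108, 0, 0, 0, 0]]}}

```text
time_s: 22.03
position: [0.5886, -0.0418, 0.1266]
tcp_rot: [[-0.03, 1.0, 0.003], [1.0, 0.03, -0.0], [-0.001, 0.003, -1.0]]
force: [-0.5, 1.5, -0.6]
opening: 0.578
grasp_force: 0.0
```

Emit:
{"method": "send_rows", "body": {"plan": [[108, 0, 0, 0.03, 0.004], [108, 0, 0, 0.03, 0], [108, 0, 0, 0.02, 0], [108, 0, 0, 0.01, 0], [108, 0, 0, 0, 0], [108, -0.007, 0, 0, 0], [108, -0.007, 0, 0, 0], [108, -0.007, 0, 0, 0], [108, -0.007, 0, 0, 0], [108, -0.004, 0, 0, 0], [108, -0.003, 0, 0, 0], [108, -0.002, 0, 0, 0], [108, -0.001, 0, 0, 0], [108, 0, 0, 0, 0], [108, 0, 0, 0, 0]]}}

```text
time_s: 23.28
position: [0.5875, -0.0801, 0.0365]
tcp_rot: [[-0.024, 1.0, -0.0], [1.0, 0.024, 0.0], [0.0, -0.0, -1.0]]
force: [0.2, -0.6, -0.3]
opening: 0.58
grasp_force: 0.0
```

Emit:
{"method": "send_rows", "body": {"plan": [[108, -0.001, 0, 0, 0], [108, -0.001, 0, 0, 0], [108, -0.001, 0, 0, 0], [108, 0, 0, 0, 0], [108, 0, 0, 0, 0]]}}

```text
time_s: 23.7
position: [0.5877, -0.0833, 0.0365]
tcp_rot: [[-0.024, 1.0, 0.0], [1.0, 0.024, 0.0], [0.0, 0.0, -1.0]]
force: [-0.4, -1.1, -0.2]
opening: 0.576
grasp_force: 0.0
```

Emit:
{"method": "send_rows", "body": {"plan": [[108, -0.001, 0, 0, 0], [108, -0.001, 0, 0, 0], [108, -0.001, 0, 0, 0], [108, 0, 0, 0, 0], [108, 0, 0, 0, 0]]}}

```text
time_s: 24.12
position: [0.5876, -0.0844, 0.0365]
tcp_rot: [[-0.023, 1.0, -0.0], [1.0, 0.023, 0.003], [0.003, -0.0, -1.0]]
force: [2.2, 7.1, 0.3]
opening: 0.579
grasp_force: 3.2
```

Emit:
{"method": "send_rows", "body": {"plan": [[108, -0.001, 0, 0, 0], [108, -0.001, 0, 0, 0], [108, 0, 0, 0, 0]]}}

```text
time_s: 24.37
position: [0.5875, -0.0846, 0.0366]
tcp_rot: [[-0.022, 1.0, -0.001], [1.0, 0.022, 0.006], [0.006, -0.001, -1.0]]
force: [2.6, 12.0, 1.6]
opening: 0.574
grasp_force: 6.2
```

Contact is at the same place at about 12 N, so the stop hasn't moved. Withdrawing the hand.

Emit:
{"method": "send_rows", "body": {"plan": [[108, 0.004, 0, 0, 0], [108, 0.01, 0, 0, 0], [108, 0.03, 0, 0, 0], [108, 0.03, 0, 0, 0], [108, 0, 0, -0.035, 0], [108, 0, 0, -0.035, 0], [108, 0, 0, -0.035, 0], [108, 0, 0, -0.035, 0], [108, 0.04, -0.02, 0, 0], [108, 0.04, -0.02, 0, 0], [108, 0.04, -0.02, 0, 0], [108, 0.04, -0.02, 0, 0], [108, 0, 0, 0, 0], [108, 0, 0, 0, 0]]}}

```text
time_s: 25.53
position: [0.5064, 0.1349, 0.1767]
tcp_rot: [[-0.028, 1.0, -0.001], [1.0, 0.028, -0.001], [-0.001, -0.001, -1.0]]
force: [0.1, 0.6, -0.1]
opening: 0.578
grasp_force: 0.0
```

```bash
python3 look.py scene e; python3 look.py top e; python3 -c "
import cv2,numpy as np
a=cv2.imread('pics/scene_e.png')[200:310,280:400];b=cv2.imread('pics/top_e.png')[165:265,270:390]
o=np.hstack([cv2.resize(a,(400,400),interpolation=2),cv2.resize(b,(400,400),interpolation=2)]);cv2.imwrite('pics/e_crop.png',o)"
```

```text
scene lid [ 0.5879 -0.1534] [0.1142 0.1032] 89.79826354980469 639
top lid [ 0.5902 -0.157 ] [0.0991 0.1254] 0.8086132407188416 1150
```

View pics/e_crop.png

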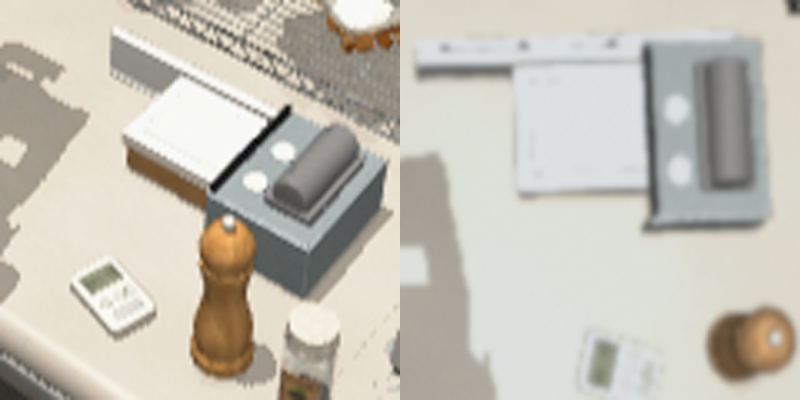

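The box lies flush along the fence (top crop x 515–650, y 62–190) with its end under the hood. The bystanders are in place and the hand is clear.

```bash
python3 -c "
from rig import *;print(hand_in())"
```

```text
the job is handed in; nothing more can be done
None
```

The job is handed in, though I got no verdict back: the box is flush along the fence, its end rests against the back stop about 32 mm inside the hood (felt twice at the same place, at most about 13 N), nothing else was disturbed, and the hand is clear.

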